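# Seat a specimen on the narrow stage and hold focus on the third click

## Robot

A 7-joint arm with a two-finger parallel gripper is mounted at the origin on the work surface. World frame = base frame: x ahead of the robot, y to its left, z up, the work surface at z = 0. Lengths are in m, angles in rad, forces in N, time in s.
With the tool pointing down it reaches from about 0.425 to 0.875 m from the base axis. Payload 4.7 kg.
Tool frame: the origin (TCP) lies between the finger pads; the fingertips stand 22 mm ahead of it and the grasp point (between the pads) lies 3 mm ahead of it; z points along the fingers, y is the line along which they close (so a half turn about z gives the same grasp; the last joint's range is limited). The gripper opens to 87 mm and grips with 3 to 60 N. Pads are 19 mm wide; open, the fingers measure 117 mm over their backs; the gripper's body (75 mm by 190 mm) begins 51 mm behind the grasp point.
Start: joints at [-1.234, 0.321, -0.07, 1.45, 0.023, 1.371, -0.057], TCP at [0.206, 0.616, 0.245] pointing down, gripper open.
Joint ranges: [-2.86, 2.86], [-0.3, 2.09], [-1.38, 1.24], [0.06, 2.45], [-1.56, 4.7], [0.09, 2.05], [-2.69, 2.69]. Speed limits (rad/s): [2.57, 2.57, 3.14, 3.14, 3.14, 3.14, 3.14].

## Interface

Orientations are given as a unit quaternion [w, x, y, z].
In Python, from workcell import manip gives the robot as it stands.
- The arm moves only by the shell command python3 -m jog 'ROWS' [FORCE]. ROWS is JSON, one flat list of numbers, 7 for each row, row after row: the shift along the world's x, y, z in mm, then the turn, a rotation vector about the world's x, y, z in rad, then the closure, from 0 (fully open) to 1 (shut). A call has 1 to 5 rows; each row is the pose to reach, as a shift and turn from the pose commanded when the call began; what a row does not reach only later rows make up. A row lasts 1/8 s, in which the tool goes at most 62.5 mm and 10.7 degrees, less where a joint would pass 70% of its speed; a pose out of reach is approached as far as the arm can. A call with a gripper value outside its range is refused whole. The fingers move at their own pace and stop on an object; FORCE is the grip in N (left out, the last holds). Time passes only in rows, so rows that repeat a pose let the fingers close. It gives the time, the measured TCP pose, the force, the opening and the grip force at its end, in the units of the state.
- manip.read_state(): the state, without advancing time (a new reading comes with each control period).
- manip.capture(name): name is "scene" or "top" or "wrist"; returns a dict with "pixels" (480x640x3 uint8, red, green, blue), "z_map" (480x640 float32, m along the optical axis (not along the pixel's ray), 0 where there is no reading), "fx", "fy", "cx", "cy" (pixels), "k1" (the pictures are not rectified: a ray, as slopes to the right and down, at radius r is drawn at 1 + k1 r^2 times it, then the intrinsics apply), "R" (3x3) and "t" (3): a world point X has camera coordinates R X + t; the wrist camera has in their place "mount" (4x4, takes a point from camera to tool coordinates, whose origin is the TCP and whose axes are the flange's). Camera axes: x right, y down, z forward; pixel columns grow to the right and rows downward; lengths in m; the calibration is good to about 2 mm. A picture is of the moment at which its call begins: read the wrist's pose just before it.
- manip.hand_in(): hands the job in; it is judged then, once.
The state is a dict: "clock": time; "q": joint angles; "dq": joint speeds; "effort": joint torques, N m; "position": TCP position; "tcp_rot": TCP orientation; "contact_force": force on the tool from outside, world axes, zero at the start; "moment": the same for the moment, N m; "gripper_width": opening from 0.0 (shut) to 1.0 (fully open); "grasp_force": force on a finger pad.
Only numpy, scipy, OpenCV 4.12 (cv2) and the standard library are available. Lean on these libraries where they do the work, as an engineer would, in place of code of your own. Each camera call takes 0.05 s, during which the arm holds its last target. There are 200 camera calls.

## Task

Gently set the orange specimen chamber centred and lengthwise on the narrow raised stage of the white viewer and let go of it. Then swing the viewer's red-barred focus lever away from the robot by exactly three clicks, never running on to the fourth, and finish while still holding it there: it springs back if released. Leave everything else on the bench where it stands.

Things in the scene. Friction and masses are not known exactly. Their poses are not given: they have to be found in the camera images.
- chamber_orange: orange closed specimen chamber, a flat block 64 mm (own x) by 34 mm (own y) by 20 mm tall with a round window on top, 0.1 to 0.16 kg; lies loose on the bench at the start; origin at the centre of its underside. Grip it across the 34 mm
- viewer: white compact viewer fixed to the bench, base 160 (x) by 260 (y) by 45 mm tall; origin at the centre of its underside; its own x points away from the robot (give or take its yaw), own y to the left, z up. It carries the stage at its +y end and the focus lever at its -y end; two cheeks, 74 mm high over the bench, flank the pivot 41 to 51 mm either side of the lever's middle
- stage_top (a point): centre of the flat top face of the black narrow stage, 90 mm above the bench; the face is 56 mm along the viewer's x and only 22 mm along its y, without lips, on a slimmer post, so fingers gripping the chamber's 34 mm sides pass on either side. Axes as the viewer's
- lever_pivot (a point): the focus lever's hinge line at the lever's middle, 55 mm above the bench; the hinge runs along the viewer's y. Axes as the viewer's
- lever_bar (a point): middle of the lever's red grip bar, 12 mm thick, along the viewer's y, 80 mm from the pivot, 60 mm free between the side arms: pinch it from above or push it. A spring pushes it back, 4 N at rest, 6 N at click 3; the clicks add a ripple: resistance peaks 0.05 rad past each stop and drops about 4 N by 0.15 rad past it as the next click falls in. A tight pinch adds 2 N of drag
- focus_lever (a joint): angle of the focus lever, rad. At 0 (rest stop, where it starts) it leans 0.5 rad from upright towards the viewer's -x; it grows as the bar swings over towards the viewer's +x; end stop at 1.0. A click stop every 0.2 rad (16 mm at the bar): click 1 at 0.2, click 2 at 0.4, click 3 at 0.6, click 4 at 0.8. Left alone it returns to 0
- chamber_blue: the other specimen chamber, same 64 x 34 x 20 mm shape in blue; origin at the centre of its underside. Not needed: leave it alone
- reagent: bystander: amber jar, 56 mm across, 120 mm tall; origin at the centre of its underside
- beaker: bystander: clear glass beaker, 70 mm across, 85 mm tall; origin at the centre of its underside
- petri_dish: bystander: flat clear dish, 86 mm across, 14 mm tall; origin at the centre of its underside
- slide_box: bystander: green box 85 x 60 x 35 mm; origin at the centre of its underside
- wash_bottle: bystander: white squeeze bottle, 60 mm across, 135 mm tall; origin at the centre of its underside
Not all that is in view belongs to the job. There is more than one size of the chamber_orange; the one meant has the size given above.

How it is judged:
On the way, in this order (a step that is already met when the one before it is completed fails the run):
1. the orange chamber stands centred and lengthwise on the stage, let go, the lever still at rest (horizontal distance between chamber_orange and stage_top below 0.007 m and z of chamber_orange in the frame of stage_top between -0.003 and 0.003 m and angle between chamber_orange's own z axis and vertical below 0.08 rad and angle between the x axis of chamber_orange and the x axis of viewer, either way round below 0.2 rad and contact force between the fingers and chamber_orange below 0.05 N and linear speed of chamber_orange below 0.02 m/s and value of joint focus_lever below 0.1 rad), for 0.3 s.
2. the lever is held by the fingers on its third click (value of joint focus_lever between 0.52 and 0.69 rad and velocity of joint focus_lever between -0.1 and 0.1 rad/s and contact force between the fingers and focus_lever above 1 N), for 0.4 s.
At the end, for the whole second after the job is handed in: The fingers hold the focus lever on its third click (0.52 to 0.69 rad, still, at least 1 N between fingers and lever), and the orange chamber rests untouched and flat on the stage, centre within 7 mm, lengthwise within 0.2 rad (all of step 2 and horizontal distance between chamber_orange and stage_top below 0.007 m and z of chamber_orange in the frame of stage_top between -0.003 and 0.003 m and angle between chamber_orange's own z axis and vertical below 0.08 rad and angle between the x axis of chamber_orange and the x axis of viewer, either way round below 0.2 rad and contact force between the fingers and chamber_orange below 0.05 N and linear speed of chamber_orange below 0.02 m/s); the arm keeps its last pose, push and grip.
It fails at once if the lever was run on past the third click (value of joint focus_lever above 0.72 rad).
It fails at once if the chamber was set down hard on the viewer (contact force between chamber_orange and viewer above 30 N).
It fails at once if the chamber was dropped or knocked: moving fast without being held (more than 8 mm of free fall) (contact force between the fingers and chamber_orange below 0.02 N and linear speed of chamber_orange above 0.4 m/s).
It fails at once if another thing on the bench was disturbed (distance of any of chamber_blue, reagent, beaker, petri_dish, slide_box, wash_bottle from where it was at the start of the episode above 0.02 m).
It also fails if it takes over 64 s, if anything falls off the work surface, if the arm or the gripper's body presses on something with over 40 N, if the wrist force passes 120 N, or if a joint passes its speed limit or range.

## Working session

There is one attempt and no reset: what is moved stays moved. The work goes in short steps, Python scripts to look and compute and a shell command to move; the robot and the scene stay as the last step left them, time stands still between calls to the robot, and variables do not carry over. Pictures are saved under pics/ and viewed, at most 10 in all, crops included, and the job is handed in when it is done.

```bash
mkdir -p pics; ls; cat > h.py <<'E'
import numpy as np,cv2,json
from workcell import manip
from scipy.spatial.transform import Rotation as Rn
def cap(n):
    s=manip.read_state(); c=manip.capture(n)
    if n=='wrist':
        M=np.array(c['mount']); q=s['tcp_rot']
        T=np.eye(4); T[:3,:3]=Rn.from_quat([q[1],q[2],q[3],q[0]]).as_matrix(); T[:3,3]=s['position']
        W=T@M
    else:
        W=np.eye(4); R=np.array(c['R']); W[:3,:3]=R.T; W[:3,3]=-R.T@np.array(c['t'])
    c['W']=W; return c
def slopes(c,uv):
    uv=np.atleast_2d(uv).astype(float)
    d=np.c_[(uv[:,0]-c['cx'])/c['fx'],(uv[:,1]-c['cy'])/c['fy']]; p=d.copy()
    for _ in range(20): p=d/(1+c['k1']*(p**2).sum(1,keepdims=True))
    return np.c_[p,np.ones(len(p))]
def plane(c,uv,z):
    r=slopes(c,uv)@c['W'][:3,:3].T; o=c['W'][:3,3]
    return o+r*((z-o[2])/r[:,2:])
def cloud(c):
    v,u=np.mgrid[0:480,0:640]; r=slopes(c,np.c_[u.ravel(),v.ravel()])*c['z_map'].reshape(-1,1)
    P=r@c['W'][:3,:3].T+c['W'][:3,3]; P[c['z_map'].ravel()==0]=np.nan
    return P.reshape(480,640,3)
def save(c,n): cv2.imwrite('pics/'+n,cv2.cvtColor(c['pixels'],cv2.COLOR_RGB2BGR))
E
python3 - <<'E'
from h import *
s=manip.read_state(); print(s)
for n in ('scene','top'):
    c=cap(n); save(c,n+'0.png'); print(n,c['W'].round(3).tolist(),c['fx'],c['k1'])
E
```

```text
pics
{'clock': 0.0, 'q': array([-1.23389784,  0.32187296, -0.07008352,  1.45166122,  0.02260686,
        1.37078703, -0.05689292]), 'dq': array([ 7.24124405e-05,  4.02033831e-04,  3.52073517e-04, -9.05267503e-04,
        2.21398987e-04,  1.10621282e-03,  1.06691221e-03]), 'effort': array([ 6.22322859e-04, -4.91285205e+01, -4.03271439e-01, -3.12521839e+01,
       -6.38020132e-02,  4.38769755e-02,  1.85271902e-04]), 'position': array([0.20608255, 0.61593503, 0.24343593]), 'tcp_rot': array([-1.04631350e-04,  1.60680807e-01,  9.87005945e-01, -9.65063030e-04]), 'contact_force': array([1.26598371, 0.07412831, 0.6102909 ]), 'moment': array([ 0.00778066,  0.03795435, -0.00880662]), 'grasp_force': 0.0, 'gripper_width': 0.9996203743413895}
scene [[-0.888, 0.235, -0.395, 1.064], [0.459, 0.503, -0.733, 0.85], [0.026, -0.832, -0.554, 0.748], [0.0, 0.0, 0.0, 1.0]] 534.9551317012795 -0.1047190213760575
top [[-0.008, -0.997, 0.08, 0.505], [-1.0, 0.008, -0.011, -0.02], [0.011, -0.08, -0.997, 1.343], [0.0, 0.0, 0.0, 1.0]] 569.0923175838793 -0.001906473459556678
```

View pics/scene0.png

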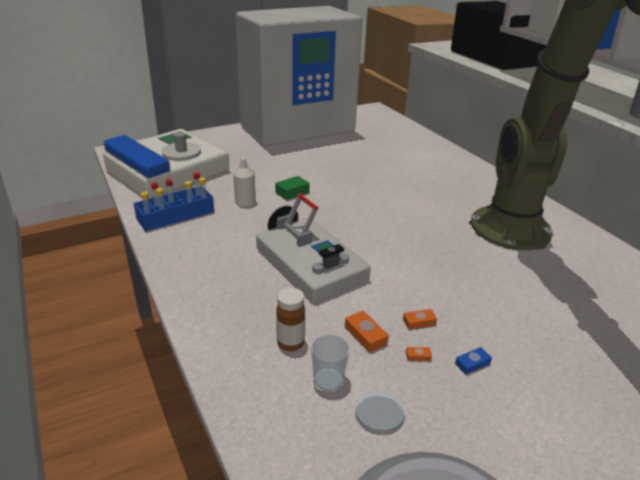

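View pics/top0.png

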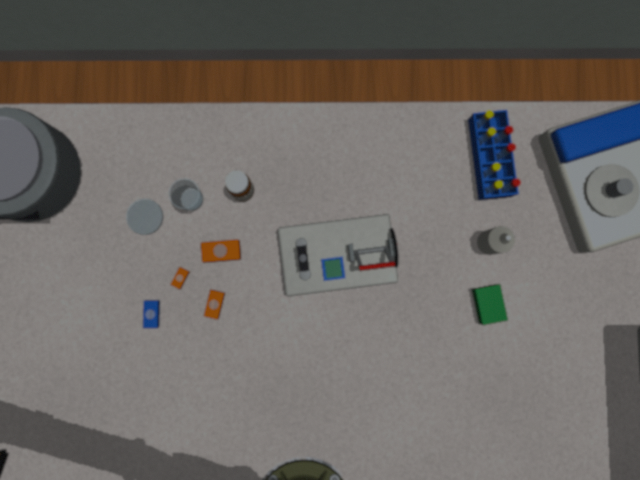

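The top picture shows the three orange blocks at (221,250) large, (214,304) medium and (180,278) small. The viewer is around (338,255), with its black stage at (302,257) and the red bar at (377,266). In the scene picture the stage is near (330,257) and the bar near (308,202). Next I'll measure sizes and positions.

```bash
python3 - <<'E'
from h import *
C={n:cap(n) for n in('top','scene')}
def tri(a,b):
    A=np.zeros((3,3));B=np.zeros(3)
    for c,p in((C['top'],a),(C['scene'],b)):
        d=c['W'][:3,:3]@slopes(c,p)[0]; d/=np.linalg.norm(d); M=np.eye(3)-np.outer(d,d); A+=M;B+=M@c['W'][:3,3]
    return np.linalg.solve(A,B)
for n,c in C.items():
    hsv=cv2.cvtColor(c['pixels'],cv2.COLOR_RGB2HSV); P=cloud(c)
    for nm,lo,hi in(('orange',(5,170,120),(18,255,255)),('red',(0,150,100),(4,255,255)),('red2',(174,150,100),(180,255,255)),('black',(0,0,0),(180,120,60)),('blue',(100,150,80),(125,255,255)),('green',(55,120,60),(85,255,255))):
        m=cv2.inRange(hsv,lo,hi)
        for k in cv2.findContours(m,cv2.RETR_EXTERNAL,cv2.CHAIN_APPROX_NONE)[0]:
            if cv2.contourArea(k)<25 or cv2.contourArea(k)>3000: continue
            r=cv2.minAreaRect(k); mk=np.zeros(m.shape,np.uint8); cv2.drawContours(mk,[k],-1,1,-1)
            bx=plane(c,cv2.boxPoints(r),0.02)
            print(n,nm,np.round(r[0],1),'cloud',np.nanmedian(P[mk>0],0).round(3),'z20',bx.mean(0).round(4)[:2],'sides',[round(float(np.linalg.norm(bx[i+1]-bx[i])),3) for i in(0,1)], 'ang',[np.arctan2(*(bx[i+1]-bx[i])[1::-1]).round(3) for i in (0,1)])
    if n=='top':
        z=P[...,2]; m=((z>.035)&(z<.056)).astype(np.uint8); m[:, :250]=0;m[:,420:]=0;m[:200]=0;m[310:]=0
        k=max(cv2.findContours(cv2.morphologyEx(m,cv2.MORPH_CLOSE,np.ones((9,9))),cv2.RETR_EXTERNAL,2)[0],key=cv2.contourArea); bx=plane(c,cv2.boxPoints(cv2.minAreaRect(k)),.045); print('viewer',bx.round(4).tolist(),bx.mean(0), np.arctan2(*(bx[1]-bx[0])[1::-1]))
    x0,y0,w=((270,205,140) if n=='top' else (245,180,140))
    cv2.imwrite(f'pics/z_{n}.png',cv2.resize(cv2.cvtColor(c['pixels'][y0:y0+105,x0:x0+w],cv2.COLOR_RGB2BGR),None,fx=5.6,fy=5.6,interpolation=2))
E
```

```text
top orange [213.6 303.9] cloud [0.466 0.203 0.021] z20 [0.466  0.2045] sides [0.059, 0.03] ang [np.float64(-0.24), np.float64(-1.823)]
top orange [179.3 277.4] cloud [0.526 0.284 0.015] z20 [0.5276 0.2842] sides [0.042, 0.021] ang [np.float64(-0.456), np.float64(-2.039)]
top orange [220.2 250.6] cloud [0.589 0.189 0.028] z20 [0.5891 0.1901] sides [0.085, 0.043] ang [np.float64(-1.495), np.float64(-3.056)]
top red [376.5 265.5] cloud [ 0.547 -0.161  0.131] z20 [ 0.5515 -0.1732] sides [0.078, 0.008] ang [np.float64(-1.455), np.float64(-3.036)]
top black [299.5 469.5] cloud [0.08  0.005 0.015] z20 [0.0922 0.0086] sides [0.161, 0.042] ang [np.float64(-1.582), np.float64(3.131)]
top black [  3.5 462. ] cloud [0.209 0.522 0.309] z20 [0.1161 0.6746] sides [0.016, 0.053] ang [np.float64(-1.581), np.float64(-3.108)]
top black [476.  306.1] cloud [ 0.458 -0.402  0.014] z20 [ 0.4556 -0.4026] sides [0.007, 0.081] ang [np.float64(-1.379), np.float64(-2.967)]
top black [302.  258.1] cloud [ 0.562 -0.001  0.091] z20 [5.701e-01 1.000e-04] sides [0.021, 0.056] ang [np.float64(-1.468), np.float64(-3.0
[... 3939 characters left out ...]
ne blue [136.  155.9] cloud [ 0.855 -0.662  0.103] z20 [ 0.8342 -0.869 ] sides [0.195, 0.413] ang [np.float64(-1.936), np.float64(1.878)]
scene blue [313.5  67.5] cloud [ 0.222 -0.773  0.267] z20 [-0.2802 -1.7319] sides [1.434, 0.27] ang [np.float64(-2.011), np.float64(2.792)]
scene blue [611.3  29.8] cloud [-0.724 -0.354  0.42 ] z20 [-3.2426 -2.0296] sides [2.313, 0.251] ang [np.float64(-2.57), np.float64(0.992)]
scene green [323.1 245.7] cloud [ 0.544 -0.078  0.048] z20 [ 0.5233 -0.1138] sides [0.035, 0.016] ang [np.float64(-3.047), np.float64(1.255)]
scene green [292.  187.4] cloud [ 0.469 -0.411  0.032] z20 [ 0.4584 -0.4308] sides [0.113, 0.113] ang [np.float64(-2.93), np.float64(1.258)]
```

View pics/z_top.png

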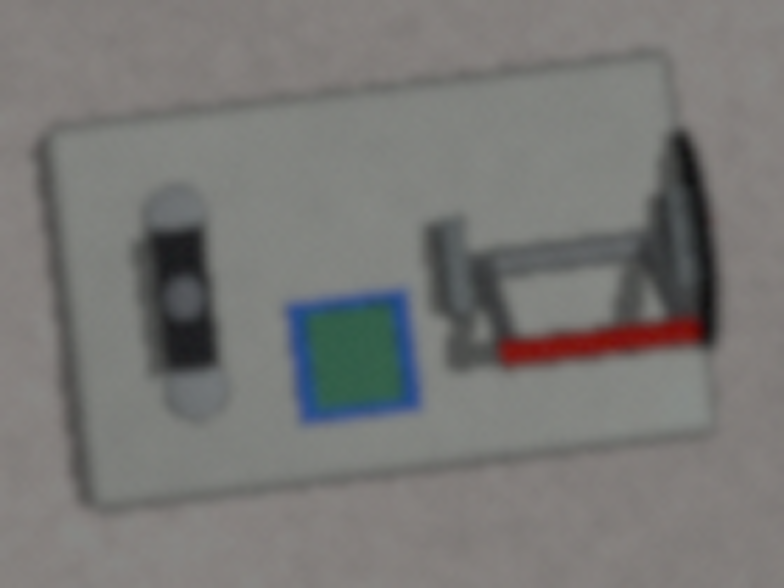

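View pics/z_scene.png

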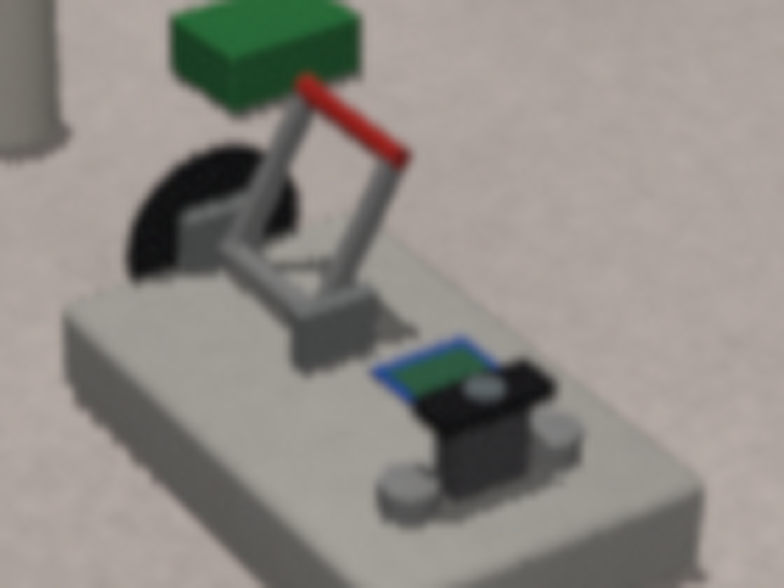

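The top close-up shows the stage at (183,298) with clear round knobs at its ends, and the lever bar leaning towards the robot with a black wheel on its right. The scene close-up shows the stage on a slim post. The medium orange block is the right one, at about (0.466, 0.205) with yaw -0.24. The viewer's yaw is about 0.115. I'll move above the chamber.

```bash
python3 -m jog '[130,-205,0,0,0,0.08,0,260,-411,0,0,0,0.08,0,260,-411,0,0,0,0.08,0,260,-411,0,0,0,0.08,0,260,-411,0,0,0,0.08,0]'; python3 -m jog '[130,-206,0,0,0,0,0,130,-206,0,0,0,0,0,130,-206,0,0,0,0,0,130,-206,0,0,0,0,0,130,-206,0,0,0,0,0]'
```

```text
clock: 0.82
position: [0.3742, 0.3504, 0.2446]
tcp_rot: [0.0, 0.121, 0.993, 0.0]
contact_force: [0.9, 0.6, 1.0]
gripper_width: 1.0
grasp_force: 0.0
clock: 1.45
position: [0.5054, 0.1408, 0.2447]
tcp_rot: [0.001, 0.126, 0.992, -0.001]
contact_force: [0.8, 0.5, -0.6]
gripper_width: 1.001
grasp_force: 0.0
```

```bash
cat > meas.py <<'E'
from h import *
import sys
c=cap('wrist'); save(c,sys.argv[1]+'.png')
s=manip.read_state(); q=s['tcp_rot']; R=Rn.from_quat([q[1],q[2],q[3],q[0]]).as_matrix()
print('tcp',s['position'].round(4),'ytool',round(float(np.arctan2(R[1,1],R[0,1])),3),'tilt',R[:,2].round(4),'cam',c['W'][:3,3].round(3))
hsv=cv2.cvtColor(c['pixels'],cv2.COLOR_RGB2HSV); P=cloud(c)
for nm,z,lo,hi in(('orange',.02,(5,150,90),(18,255,255)),('red',.13,(0,150,70),(4,255,255)),('black',.09,(0,0,0),(180,140,60))):
    m=cv2.inRange(hsv,lo,hi)
    if nm=='orange': m=cv2.morphologyEx(m,cv2.MORPH_OPEN,np.ones((3,3)))
    for k in cv2.findContours(m,cv2.RETR_EXTERNAL,cv2.CHAIN_APPROX_NONE)[0]:
        if cv2.contourArea(k)<400: continue
        mk=np.zeros(m.shape,np.uint8); cv2.drawContours(mk,[k],-1,1,-1); pk=P[mk>0]; zt=np.nanpercentile(pk[:,2],85)
        t=((np.abs(P[...,2]-zt)<.004)&(mk>0)).astype(np.uint8)
        kt=max(cv2.findContours(t,cv2.RETR_EXTERNAL,cv2.CHAIN_APPROX_NONE)[0],key=cv2.contourArea)
        X=plane(c,kt[:,0],zt)[:,:2]; r=cv2.minAreaRect((X*1000).astype(np.float32)); b=cv2.boxPoints(r); e=max((b[1]-b[0],b[2]-b[1]),key=np.linalg.norm)
        u,v,w,h=cv2.boundingRect(k)
        print(nm,'px',(u,v,w,h),'zt',round(float(zt),4),'ctr',np.round(r[0],1),'size',np.round(r[1],1),'long axis ang',round(float(np.arctan2(e[1],e[0])),3))
E
python3 meas.py w1; python3 -m jog '[-39,64,-60,0,0,0,0,-39,64,-60,0,0,0,0,-39,64,-60,0,0,0,0]'; python3 meas.py w2
```

```text
tcp [0.504  0.1441 0.2445] ytool 1.323 tilt [-1.e-04 -1.e-04 -1.e+00] cam [0.426 0.162 0.385]
orange px (339, 247, 84, 58) zt 0.0284 ctr [588.  189.8] size [46.6 86.2] long axis ang -1.497
orange px (438, 178, 33, 45) zt 0.0155 ctr [527.5 285.3] size [23.7 45.9] long axis ang -0.476
orange px (354, 133, 34, 61) zt 0.0209 ctr [466.2 204.9] size [32.5 60.6] long axis ang -0.244
black px (0, 284, 640, 196) zt 0.3347 ctr [482.9 147. ] size [130.7  14.6] long axis ang 1.321
clock: 1.88
position: [0.4609, 0.2134, 0.1827]
tcp_rot: [-0.002, 0.118, 0.993, -0.001]
contact_force: [0.3, 0.7, 0.5]
gripper_width: 1.002
grasp_force: 0.0
tcp [0.4629 0.2119 0.1841] ytool 1.332 tilt [-1.3e-03 -7.0e-04 -1.0e+00] cam [0.382 0.233 0.323]
orange px (286, 365, 85, 22) zt 0.0284 ctr [608.4 187. ] size [84.3 24.3] long axis ang 1.339
orange px (390, 254, 38, 45) zt 0.0151 ctr [527.  285.4] size [24.3 46.5] long axis ang -0.49
orange px (294, 204, 37, 67) zt 0.0207 ctr [465.7 205.7] size [32.2 62.3] long axis ang -0.239
black px (0, 284, 640, 196) zt 0.2731 ctr [438.3 219.3] size [129.8  14.9] long axis ang 1.338
```

View pics/w2.png

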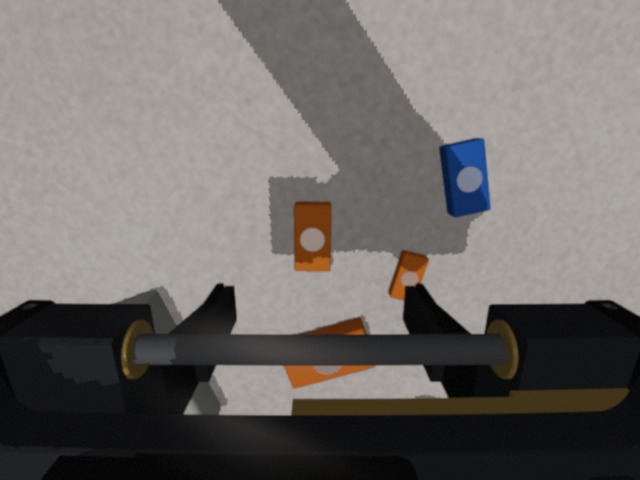

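The picture shows the target chamber at (312,236), straight ahead of the open fingers and parallel to them. The small orange block at (408,275) and the large one at (330,355) are clear of the fingers. I'll descend.

```bash
python3 -m jog '[3,-6,-60,0,0,0,0,3,-6,-115,0,0,0,0,3,-6,-115,0,0,0,0,3,-6,-115,0,0,0,0]'; python3 -c "
from workcell import manip;print(manip.read_state()['position'])"
```

```text
clock: 2.42
position: [0.4693, 0.2048, 0.072]
tcp_rot: [0.002, 0.121, 0.993, 0.001]
contact_force: [0.9, 0.7, 0.1]
gripper_width: 1.0
grasp_force: 0.0
[0.4692652  0.2048372  0.07203377]
```

```bash
python3 -m jog '[-2,0,-25,0,0,0,0,-2,0,-44,0,0,0,0,-2,0,-44,0,0,0,0,-2,0,-44,0,0,0,0,-2,0,-44,0,0,0,0]'
```

```text
clock: 3.05
position: [0.4666, 0.205, 0.0273]
tcp_rot: [0.001, 0.121, 0.993, 0.001]
contact_force: [-0.1, -0.4, 0.3]
gripper_width: 1.001
grasp_force: 0.0
```

```bash
python3 -m jog '[0,0,0,0,0,0,0.55,0,0,0,0,0,0,0.9,0,0,0,0,0,0,0.9,0,0,0,0,0,0,0.9,0,0,0,0,0,0,0.9]' 15;  python3 -m jog '[0,0,0,0,0,0,0.9,0,0,0,0,0,0,0.9]' 15
```

```text
clock: 3.68
position: [0.4653, 0.2043, 0.0255]
tcp_rot: [-0.0, 0.121, 0.993, -0.0]
contact_force: [-0.4, -0.9, -0.5]
gripper_width: 0.516
grasp_force: 0.0
clock: 3.92
position: [0.4653, 0.2044, 0.0255]
tcp_rot: [0.0, 0.121, 0.993, 0.0]
contact_force: [-0.6, 1.1, -0.4]
gripper_width: 0.388
grasp_force: 15.0
```

```bash
python3 -m jog '[0,0,50,0,0,0,0.9,0,0,110,0,0,0,0.9,0,0,170,0,0,0,0.9,0,0,170,0,0,0,0.9]';  python3 -m jog '[45,-50,0,0,0,0.1,0.9,80,-100,0,0,0,0.2,0.9,110,-150,0,0,0,0.355,0.9,145,-190,0,0,0,0.355,0.9,145,-195,0,0,0,0.355,0.9]'; python3 -m jog '[0,0,0,0,0,0,0.9,0,0,0,0,0,0,0.9,0,0,0,0,0,0,0.9]';python3 meas.py w3
```

```text
clock: 4.42
position: [0.4683, 0.2057, 0.2009]
tcp_rot: [0.004, 0.121, 0.993, 0.003]
contact_force: [0.3, -0.4, -2.5]
gripper_width: 0.388
grasp_force: 15.0
clock: 5.05
position: [0.6109, 0.0039, 0.1935]
tcp_rot: [-0.001, -0.053, 0.999, -0.002]
contact_force: [-0.7, -0.8, -1.7]
gripper_width: 0.39
grasp_force: 15.0
clock: 5.42
position: [0.6098, 0.0112, 0.1956]
tcp_rot: [-0.0, -0.057, 0.998, 0.0]
contact_force: [-0.0, 0.3, -1.9]
gripper_width: 0.389
grasp_force: 15.0
tcp [0.6099 0.0108 0.1957] ytool 1.685 tilt [ 0.e+00  8.e-04 -1.e+00] cam [0.529 0.002 0.336]
orange px (287, 366, 65, 8) zt 0.1903 ctr [638.8  14.5] size [ 4.2 31.8] long axis ang -1.457
orange px (283, 246, 73, 89) zt 0.1903 ctr [598.1  10. ] size [40.4 33.1] long axis ang 0.114
orange px (462, 200, 100, 54) zt 0.0286 ctr [589.4 187.4] size [45.8 87.6] long axis ang -1.494
orange px (587, 148, 53, 53) zt 0.0152 ctr [529.  282.8] size [27.2 47.3] long axis ang -0.483
red px (0, 131, 110, 21) zt 0.1312 ctr [ 548.  -151.9] size [10.7 64.8] long axis ang -1.454
black px (0, 284, 640, 196) zt 0.2859 ctr [586.6   8.7] size [ 14.5 129.8] long axis ang -1.457
black px (9, 165, 72, 78) zt 0.094 ctr [ 594.8 -206.8] size [48.6  9.7] long axis ang 0.102
black px (169, 164, 17, 49) zt 0.0686 ctr [ 580.2 -105.1] size [36.3  3.5] long axis ang 0.119
black px (292, 153, 31, 79) zt 0.0908 ctr [568.7  -1.9] size [54.6 21.1] long axis ang 0.114
black px (6, 152, 73, 38) zt 0.1032 ctr [ 564.9 -189. ] size [9.8 8.1] long axis ang 0.098
black px (108, 138, 49, 49) zt 0.1157 ctr [ 549.5 -122.4] size [12.1  5.2] long axis ang 0.128
```

View pics/w3.png

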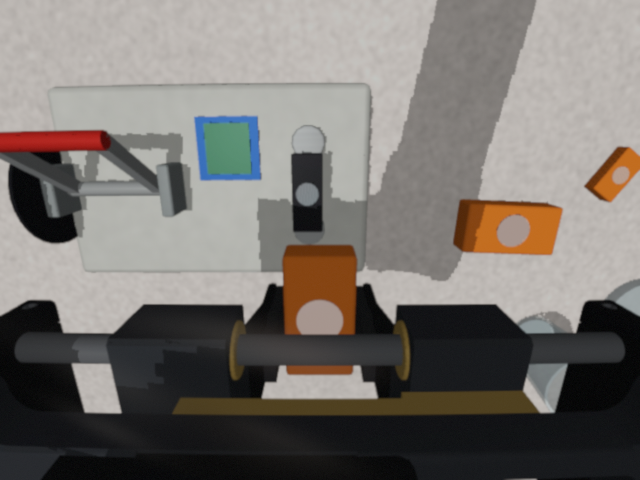

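The wrist picture shows the stage at (307,192), lined up with the chamber in the hand at (320,310) and clear of it, and the red bar at (55,140). The stage measures (0.5687,-0.0019) here and (0.5667,-0.001) from the top view, top at 0.090, yaw 0.114. I'll move over it and pre-lower.

```bash
python3 -m jog '[-42,-12,0,0,0,0,0.9,-42,-12,-30,0,0,0,0.9,-42,-12,-60,0,0,0,0.9,-42,-12,-65,0,0,0,0.9,-42,-12,-65,0,0,0,0.9]'; python3 -m jog '[0,0,0,0,0,0,0.9,0,0,0,0,0,0,0.9]'; python3 - <<'E'
from h import *
s=manip.read_state(); print(s['position'],s['contact_force'])
o=[]
for n,x0,y0 in(('top',262,215),('scene',290,215)):
    c=cap(n); o.append(cv2.resize(c['pixels'][y0:y0+80,x0:x0+80,::-1],(400,400),interpolation=2))
    hsv=cv2.cvtColor(c['pixels'],cv2.COLOR_RGB2HSV); m=cv2.inRange(hsv,(5,170,60),(18,255,255)); P=cloud(c)
    mm=np.zeros_like(m); mm[y0:y0+80,x0:x0+80]=m[y0:y0+80,x0:x0+80]; 
    if mm.any(): Q=P[mm>0]; Q=Q[np.abs(Q[:,1])<.06]; print(n,np.nanmin(Q,0),np.nanmax(Q,0),len(Q))
cv2.imwrite('pics/pre.png',np.hstack(o))
E
```

```text
clock: 6.1
position: [0.5686, -0.0023, 0.1311]
tcp_rot: [0.0, -0.056, 0.998, 0.0]
contact_force: [0.7, -0.1, -1.4]
gripper_width: 0.39
grasp_force: 15.0
clock: 6.35
position: [0.569, -0.0026, 0.1317]
tcp_rot: [0.001, -0.056, 0.998, 0.0]
contact_force: [-0.1, -0.7, -0.9]
gripper_width: 0.393
grasp_force: 15.0
[ 0.56903724 -0.00260755  0.13166059] [-0.1104123  -0.69204184 -0.88103073]
scene [ 0.53925088 -0.02180654  0.10688259] [0.60225566 0.02455075 0.12837083] 190
```

View pics/pre.png

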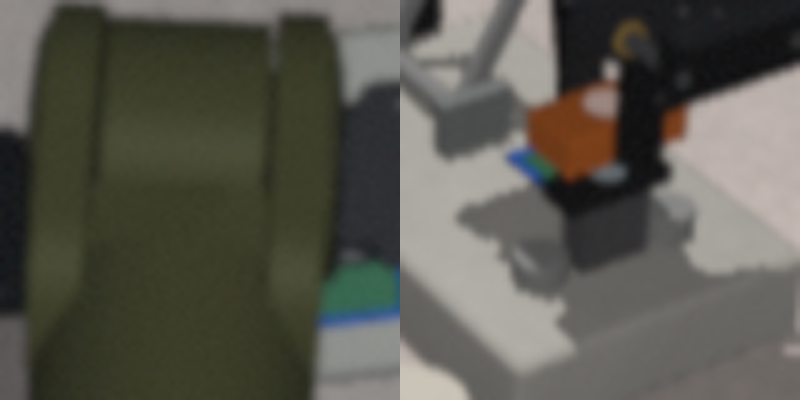

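The scene half shows the chamber just above the stage and over its centre. The top view is blocked by the arm. I'll lower gently.

```bash
python3 -m jog '[-1,1,-5,0,0,0,0.9,-1,1,-9,0,0,0,0.9,-1,1,-12,0,0,0,0.9,-1,1,-12,0,0,0,0.9,-1,1,-12,0,0,0,0.9]'; python3 -m jog '[0,0,-1,0,0,0,0.9,0,0,-2,0,0,0,0.9,0,0,-2,0,0,0,0.9]'
```

```text
clock: 7.08
position: [0.5674, -0.0017, 0.1186]
tcp_rot: [0.0, -0.056, 0.998, 0.0]
contact_force: [0.4, 0.3, -1.0]
gripper_width: 0.387
grasp_force: 15.0
clock: 7.45
position: [0.5673, -0.0016, 0.1165]
tcp_rot: [-0.0, -0.056, 0.998, 0.0]
contact_force: [-0.1, -0.0, -1.0]
gripper_width: 0.389
grasp_force: 15.0
```

```bash
python3 -m jog '[0,0,-0.5,0,0,0,0.9,0,0,-1,0,0,0,0.9,0,0,-1,0,0,0,0.9]'; python3 -c "
from workcell import manip
for i in range(3): s=manip.read_state();print(s['contact_force'],s['position'])"
```

```text
clock: 7.82
position: [0.5673, -0.0016, 0.1156]
tcp_rot: [0.0, -0.056, 0.998, 0.0]
contact_force: [0.4, -0.5, -1.5]
gripper_width: 0.393
grasp_force: 15.0
[ 0.40030503 -0.49157633 -1.45649715] [ 0.56734242 -0.00162808  0.11558849]
[ 0.40030503 -0.49157633 -1.45649715] [ 0.56734242 -0.00162808  0.11558849]
[ 0.40030503 -0.49157633 -1.45649715] [ 0.56734242 -0.00162808  0.11558849]
```

```bash
python3 -m jog '[0,0,-0.5,0,0,0,0.9,0,0,-1,0,0,0,0.9,0,0,-1,0,0,0,0.9]'; python3 -m jog '[0,0,-0.5,0,0,0,0.9,0,0,-1,0,0,0,0.9,0,0,-1,0,0,0,0.9]'
```

```text
clock: 8.2
position: [0.5674, -0.0017, 0.1156]
tcp_rot: [0.0, -0.056, 0.998, 0.0]
contact_force: [-2.8, -0.2, 6.2]
gripper_width: 0.391
grasp_force: 15.0
clock: 8.57
position: [0.5673, -0.0017, 0.1155]
tcp_rot: [0.0, -0.056, 0.998, 0.0]
contact_force: [-5.6, -0.3, 13.1]
gripper_width: 0.388
grasp_force: 15.0
```

```bash
python3 -m jog '[0,0,1,0,0,0,0.9,0,0,1.7,0,0,0,0.9,0,0,1.7,0,0,0,0.55,0,0,1.7,0,0,0,0.3,0,0,1.7,0,0,0,0.2]'; python3 -m jog '[0,0,0,0,0,0,0.2,0,0,0,0,0,0,0.2,0,0,8,0,0,0,0.2,0,0,30,0,0,0,0.2,0,0,75,0,0,0,0.2]'; python3 -m jog '[60,20,10,0,0,0,0.2,60,20,10,0,0,0,0.2,60,20,10,0,0,0,0.2]'; python3 meas.py w4 | grep -v black
```

```text
clock: 9.2
position: [0.5673, -0.0017, 0.115]
tcp_rot: [-0.0, -0.056, 0.998, -0.0]
contact_force: [0.2, 1.5, -0.0]
gripper_width: 0.596
grasp_force: 0.0
clock: 9.82
position: [0.566, -0.0016, 0.1899]
tcp_rot: [-0.002, -0.056, 0.998, -0.0]
contact_force: [0.3, -0.4, -0.4]
gripper_width: 0.804
grasp_force: 0.0
clock: 10.2
position: [0.627, 0.0182, 0.1999]
tcp_rot: [-0.001, -0.056, 0.998, -0.0]
contact_force: [-0.4, 0.6, 0.9]
gripper_width: 0.798
grasp_force: 0.0
tcp [0.6266 0.0177 0.2   ] ytool 1.682 tilt [-1.1e-03 -5.0e-04 -1.0e+00] cam [0.546 0.009 0.34 ]
orange px (458, 181, 100, 54) zt 0.0286 ctr [589.5 187.8] size [46.1 87. ] long axis ang -1.493
orange px (585, 127, 55, 54) zt 0.0152 ctr [528.7 282.9] size [26.6 47.2] long axis ang -0.486
orange px (274, 120, 52, 98) zt 0.1108 ctr [568.5  -1.1] size [62.1 32.6] long axis ang 0.109
red px (0, 100, 97, 23) zt 0.1312 ctr [ 548.1 -149.6] size [10.7 58.5] long axis ang -1.455
```

The chamber now sits at (0.5685,-0.0011), top 0.1108, yaw 0.109, so it is within about 1 mm of the stage centre. Now the lever: I'll go look at the bar.

```bash
python3 -m jog '[-3,-55,0,0,0,0,0.2,-7,-110,0,0,0,0,0.2,-12,-165,0,0,0,0,0.2,-12,-167,0,0,0,0,0.2,-12,-167,0,0,0,0,0.2]'; python3 -m jog '[0,0,0,0,0,0,0.2,0,0,0,0,0,0,0.2]'; python3 meas.py w5;python3 -c "
from workcell import manip;print(manip.read_state()['q'].round(2))"
```

```text
clock: 10.88
position: [0.6145, -0.1487, 0.2004]
tcp_rot: [0.0, -0.055, 0.998, 0.001]
contact_force: [0.7, 0.4, 0.0]
gripper_width: 0.801
grasp_force: 0.0
clock: 11.12
position: [0.6156, -0.1468, 0.2002]
tcp_rot: [0.0, -0.057, 0.998, 0.0]
contact_force: [-0.5, -0.6, -0.5]
gripper_width: 0.799
grasp_force: 0.0
tcp [ 0.6155 -0.1471  0.2002] ytool 1.685 tilt [-1.e-04  5.e-04 -1.e+00] cam [ 0.534 -0.156  0.34 ]
orange px (602, 213, 38, 50) zt 0.0279 ctr [591.9 155.4] size [46.5 29.6] long axis ang 0.078
orange px (506, 168, 61, 91) zt 0.1106 ctr [568.3  -3.1] size [62.4 33. ] long axis ang 0.112
red px (244, 150, 129, 20) zt 0.1312 ctr [ 548.7 -160.7] size [10.4 75. ] long axis ang -1.457
black px (0, 284, 640, 196) zt 0.2906 ctr [ 592.3 -149.3] size [ 14.5 129.7] long axis ang -1.457
black px (481, 178, 24, 55) zt 0.0717 ctr [570.1 -10.4] size [36.9  4.3] long axis ang 0.109
black px (235, 147, 21, 108) zt 0.0966 ctr [ 592.1 -207.9] size [48.1  4.2] long axis ang 0.121
[-0.23  0.33  0.53  1.57 -0.17  1.28  2.01]
```

View pics/w5.png

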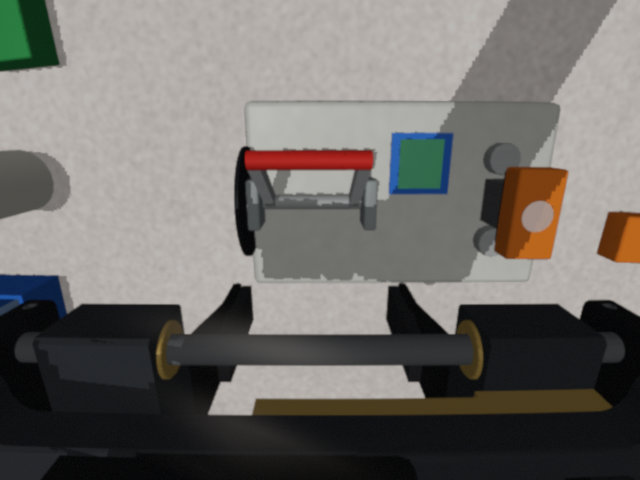

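The picture shows the red bar from (245,160) to (373,160) and the chamber on the stage at (533,212). The bar's middle is at (0.5487,-0.1607), with its axis about 0.125 up. I'll turn the gripper -1.57 so it closes across the bar.

```bash
python3 -m jog '[-15,-3,0,0,0,-0.18,0.3,-30,-6,0,0,0,-0.36,0.4,-45,-9,0,0,0,-0.54,0.4,-60,-12,0,0,0,-0.72,0.4,-67,-14,0,0,0,-0.9,0.4]'; python3 -m jog '[0,0,0,0,0,-0.18,0.4,0,0,0,0,0,-0.36,0.4,0,0,0,0,0,-0.54,0.4,0,0,0,0,0,-0.67,0.4,0,0,0,0,0,-0.67,0.4]'; python3 -m jog '[0,0,0,0,0,0,0.4,0,0,0,0,0,0,0.4]'; python3 -c "
from h import *
s=manip.read_state();q=s['tcp_rot'];R=Rn.from_quat([q[1],q[2],q[3],q[0]]).as_matrix();print(s['position'],np.arctan2(R[1,1],R[0,1]),R[:,2],s['q'].round(2))"
```

```text
clock: 11.8
position: [0.5477, -0.1623, 0.2003]
tcp_rot: [-0.0, 0.386, 0.922, 0.0]
contact_force: [1.5, -0.1, 0.6]
gripper_width: 0.599
grasp_force: 0.0
clock: 12.42
position: [0.5485, -0.162, 0.2003]
tcp_rot: [0.0, 0.665, 0.747, 0.0]
contact_force: [0.4, 0.8, -0.1]
gripper_width: 0.597
grasp_force: 0.0
clock: 12.68
position: [0.5483, -0.1625, 0.2003]
tcp_rot: [0.0, 0.666, 0.746, 0.0]
contact_force: [-0.0, -0.5, -0.9]
gripper_width: 0.604
grasp_force: 0.0
[ 0.54832379 -0.16253067  0.20031215] 0.11438288979482873 [ 1.34223751e-04  3.94319741e-05 -9.99999990e-01] [-0.42  0.22  0.76  1.73 -0.16  1.25  0.49]
```

```bash
python3 -m jog '[0,1,-30,0,0,0,0.4,0,1,-60,0,0,0,0.4,0,1,-73,0,0,0,0.4,0,1,-73,0,0,0,0.4,0,1,-73,0,0,0,0.4]' 15; python3 -m jog '[0,0,0,0,0,0,0.6,0,0,0,0,0,0,0.75,0,0,0,0,0,0,0.95,0,0,0,0,0,0,0.95,0,0,0,0,0,0,0.95]' 15; python3 -m jog '[0,0,0,0,0,0,0.95,0,0,0,0,0,0,0.95,0,0,0,0,0,0,0.95]'
```

```text
clock: 13.3
position: [0.5491, -0.162, 0.1284]
tcp_rot: [0.001, 0.666, 0.746, 0.0]
contact_force: [-0.3, -0.8, 0.2]
gripper_width: 0.6
grasp_force: 0.0
clock: 13.92
position: [0.5484, -0.1616, 0.1273]
tcp_rot: [0.0, 0.666, 0.746, 0.0]
contact_force: [0.7, 0.1, 0.8]
gripper_width: 0.13
grasp_force: 15.0
clock: 14.3
position: [0.5484, -0.1616, 0.1273]
tcp_rot: [0.0, 0.666, 0.746, 0.0]
contact_force: [0.6, -0.1, -0.4]
gripper_width: 0.134
grasp_force: 15.0
```

Pinched at 11.7 mm. I'll swing the bar along its arc slowly.

```bash
python3 -m jog '[3.6,0.4,1.9,0,0,0,0.95,7.2,0.8,3.5,0,0,0,0.95,11,1.2,5,0,0,0,0.95,14.6,1.7,6.2,0,0,0,0.95,14.6,1.7,6.2,0,0,0,0.95]'; python3 -m jog '[3.9,0.45,1,0,0,0,0.95,7.7,0.9,2,0,0,0,0.95,11.6,1.3,2.6,0,0,0,0.95,15.6,1.8,3.2,0,0,0,0.95,15.6,1.8,3.2,0,0,0,0.95]'
```

```text
clock: 14.92
position: [0.5614, -0.1602, 0.1336]
tcp_rot: [-0.002, 0.666, 0.746, -0.001]
contact_force: [-6.4, 0.1, 4.2]
gripper_width: 0.13
grasp_force: 15.0
clock: 15.55
position: [0.5774, -0.1585, 0.1371]
tcp_rot: [-0.001, 0.666, 0.746, -0.001]
contact_force: [-6.7, 0.8, 6.4]
gripper_width: 0.129
grasp_force: 15.0
```

```bash
python3 -m jog '[3,0.3,0.2,0,0,0,0.95,6,0.7,0.3,0,0,0,0.95,9,1,0.3,0,0,0,0.95,12,1.4,0.2,0,0,0,0.95,12,1.4,0.2,0,0,0,0.95]'; python3 -m jog '[1.5,0.2,-0.1,0,0,0,0.95,3,0.3,-0.2,0,0,0,0.95,4,0.5,-0.3,0,0,0,0.95,4,0.5,-0.3,0,0,0,0.95,4,0.5,-0.3,0,0,0,0.95]'; python3 - <<'E'
from h import *
d=np.array(manip.read_state()['position'])-[.5484,-.1616,.1273]; dx=d[:2]@[.9935,.1138]
print(d,'theta',.5-np.arcsin(np.sin(.5)-dx/.08))
E
```

```text
clock: 16.18
position: [0.5894, -0.1572, 0.1373]
tcp_rot: [-0.001, 0.666, 0.746, -0.001]
contact_force: [-5.0, 0.0, 5.2]
gripper_width: 0.135
grasp_force: 15.1
clock: 16.8
position: [0.5932, -0.1568, 0.1371]
tcp_rot: [-0.001, 0.666, 0.746, -0.001]
contact_force: [-6.0, -0.6, 6.1]
gripper_width: 0.13
grasp_force: 15.1
[0.04484521 0.00483125 0.00983533] theta 0.5844687501834808
```

```bash
python3 -m jog '[1,0.1,0,0,0,0,0.95,1,0.1,0,0,0,0,0.95,1,0.1,0,0,0,0,0.95,1,0.1,0,0,0,0,0.95,1,0.1,0,0,0,0,0.95]'; python3 - <<'E'
from h import *
s=manip.read_state();d=np.array(s['position'])-[.5484,-.1616,.1273]; dx=d[:2]@[.9935,.1138]
print('theta',.5-np.arcsin(np.sin(.5)-dx/.08),s['contact_force'],s['grasp_force'])
c=cap('scene'); P=cloud(c); hsv=cv2.cvtColor(c['pixels'],cv2.COLOR_RGB2HSV)
m=(cv2.inRange(hsv,(0,150,60),(4,255,255))>0)&(np.abs(P[...,1]+.16)<.08); print('red',m.sum(),np.nanmedian(P[m],0))
m=(cv2.inRange(hsv,(5,170,60),(18,255,255))>0)&(np.abs(P[...,1])<.04); print('orange',m.sum(),np.nanmin(P[m],0),np.nanmax(P[m],0))
cv2.imwrite('pics/fin.png',cv2.resize(c['pixels'][140:300,220:420,::-1],(800,600*800*160//200//600),interpolation=2))
E
```

```text
clock: 17.42
position: [0.5939, -0.1567, 0.1371]
tcp_rot: [-0.002, 0.666, 0.746, -0.001]
contact_force: [-7.2, 0.5, 5.6]
gripper_width: 0.136
grasp_force: 15.0
theta 0.5930013946989451 [-7.15474728  0.47072883  5.56351537] 15.04577232291922
red 51 [ 0.59199055 -0.13152644  0.13949243]
orange 344 [ 0.53597122 -0.01437423  0.09027482] [0.59924243 0.02390995 0.11268274]
```

View pics/fin.png

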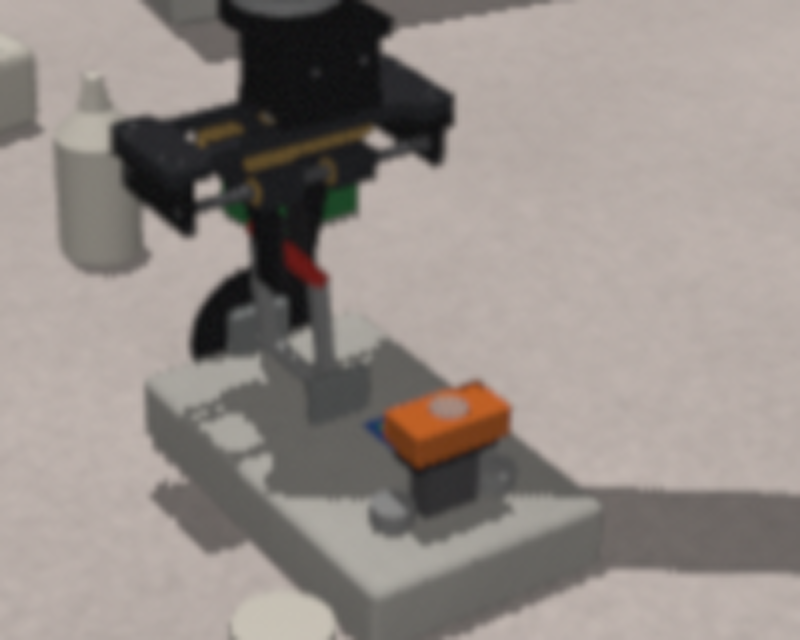

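The final picture shows the lever held slightly past upright, with the red bar at (305,265), and the chamber flat on the stage at (447,420). The angle works out to about 0.59 rad, so I'm handing in.

```bash
python3 -c "
from workcell import manip;print(manip.hand_in())"
```

```text
the job is handed in; nothing more can be done
None
```

I handed in the job with the orange chamber let go on the stage, about 1 mm off centre, and the focus lever still pinched at the third click (about 0.59 rad by my estimate); the hand-in returned no verdict.

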